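Size two silver bangles on the twin gauge and hold the slide at the mark

TASK

Two silver bangles of different size lie on the silversmith's bench: slip each one flat over the pair of white shoes of its own size on the bangle gauge (the smaller bangle over the closer pair, the larger over the wider pair). Then pull the gauge's sprung slide out by its black crossbar until the red line on the slide meets the red lines on the rails, and finish while still holding it there, so that the fit can be read. Do not haul past the mark, which would strain the bangles, and leave the hammer, the brush and the jar where they are.

Things in the scene. Friction and masses are not known exactly. Their poses are not given: they have to be found in the camera images.
- gauge: Twin bangle gauge, bolted down: green box 150 mm long (x), 250 mm wide (y), 30 mm high, near-black top plate, with a pair of white shoes for the small bangle at own y = -60 mm, for the large at +60 mm. Origin: centre of the box's underside, on the bench. Its -x end looks roughly at the robot; there a guide 86 mm wide, rails 21 mm high, runs out 100 mm with the slide between.
- row_small (a point): Point on the top plate, 30 mm above the bench, midway between the two small shoes with the slide home: the place for the small bangle's centre. Axes as the gauge's. Each shoe is 17 mm wide (y), 9 mm thick (x), 15 mm high; the one at +x is fixed, the one at -x moves with the slide. Home, the pair is 39 mm over its outer faces along x, so the bangle drops over with 12 mm to spare either way in x
- row_large (a point): The same for the large bangle: point on the top plate midway between the two large shoes with the slide home. Shoes of the same size, 49 mm over their outer faces along x when home, 12 mm to spare either way in x
- bangle_small_center (a point): Centre of the small bangle (half-way up, in the middle of the hole): a closed round ring of silver tube, section 8 mm round, 65 mm inside, 81 mm outside, 50 g. It lies flat, its centre 4 mm above what it lies on. It can be gripped across the 8 mm tube, one finger in the hole
- bangle_large_center (a point): Centre of the large bangle: alike, section 8 mm round, 74 mm inside, 90 mm outside, 58 g
- slide (a joint): Sprung slide, m: 0 home (as found), grows as it is pulled along the gauge's own -x; end stop 0.032. Red lines meet at 0.022. A spring pulls it home: about 4 N at 0, 11 N at 0.022. Pulled, the moving shoes carry the bangles about 11 mm along -x from the row points; with the right bangles on, 3 mm of play is left at 0.022; they go tight at about 0.025 and must not be strained beyond
- pull_bar (a point): Middle of the slide's black crossbar: round, 12 mm thick, 76 mm long along the gauge's y, centre 58 mm above the bench, on a 14 mm post on the slide (slide's top 19 mm above the bench). Home, it is 125 mm from the gauge's origin along the gauge's -x; it moves with the slide. Can be gripped from above, one finger before and one behind it
- red_mark (a point): Point on the guide, half-way between the red lines on the two rails, 21 mm above the bench, 107 mm from the gauge's origin along the gauge's -x; fixed. With the slide home the red line on the slide lies 22 mm behind it (towards the box)
- hammer: Hammer with a wooden handle, 240 mm long, lying on the bench; origin at the middle of its length on the bench. Leave alone
- brush: Bench brush, 150 mm long, lying on the bench; origin at the middle of its length on the bench. Leave alone
- jar: Amber glass jar, 68 mm across, 65 mm high, standing on the bench; origin at the centre of its foot. Leave alone
Not all that is in view belongs to the job. Leave any green or turquoise look-alike of the part that bears bangle_small_center alone.

How it is judged:
On the way:
1. both bangles lie flat on the gauge, each over its own pair of shoes, while the slide is still home (horizontal distance between bangle_small_center and row_small below 0.016 m and horizontal distance between bangle_large_center and row_large below 0.016 m and height (world z) of bangle_small_center between 0.031 and 0.037 m and height (world z) of bangle_large_center between 0.031 and 0.037 m and angle between each of bangle_small_center, bangle_large_center's own z axis and vertical below 0.08 rad and value of joint slide below 0.006 m), for 0.2 s.
At the end, for the whole second after the job is handed in: Fingers hold the slide against its spring (over 4 N), red line within 3 mm of the mark; each bangle lies flat over its own shoes (centre height within 3 mm, within 7 mm along and 12 mm across of its final place), not touched by the fingers, through the last second (value of joint slide between 0.019 and 0.025 m and contact force between the fingers and slide above 4 N and x of bangle_small_center in the frame of row_small between -0.018 and -0.004 m and y of bangle_small_center in the frame of row_small between -0.012 and 0.012 m and x of bangle_large_center in the frame of row_large between -0.018 and -0.004 m and y of bangle_large_center in the frame of row_large between -0.012 and 0.012 m and height (world z) of bangle_small_center between 0.031 and 0.037 m and height (world z) of bangle_large_center between 0.031 and 0.037 m and contact force between the fingers and bangle_small below 0.5 N and contact force between the fingers and bangle_large below 0.5 N); the arm keeps its last pose, push and grip.
It fails at once if a bangle is strained: more than 20 N between it and the slide (contact force between any of bangle_small, bangle_large and slide above 20 N).
It fails at once if the hammer, the brush or the jar is moved by more than 25 mm (distance of any of hammer, brush, jar from where it was at the start of the episode above 0.025 m).
It also fails if it takes over 54 s, if anything falls off the work surface, if the arm or the gripper's body presses on something with over 40 N, if the wrist force passes 120 N, or if a joint passes its speed limit or range.

ROBOT

A 6-joint arm with a two-finger parallel gripper is mounted at the origin on the work surface. World frame = base frame: x ahead of the robot, y to its left, z up, the work surface at z = 0. Lengths are in m, angles in rad, forces in N, time in s.
With the tool pointing down it reaches from about 0.35 to 0.975 m from the base axis. Payload 4.9 kg.
Tool frame: the origin (TCP) lies midway between the tips of the shut fingers; the grasp point (between the pads) lies 19 mm behind it; z points along the fingers, y is the direction in which the jaws open and shut (so a half turn about z gives the same grasp; the last joint's range is limited). The gripper opens to 85 mm and grips with 20 to 120 N. Pads are 22 mm wide; open, the fingers measure 114 mm over their backs; the gripper's body (76 mm by 85 mm) begins 54 mm behind the grasp point. The pads swing forward as they close: fully open they stand 13 mm farther back than shut.
Start: joints at [-1.316, 0.053, 1.613, -0, 1.476, -0.119], TCP at [0.228, -0.582, 0.197] pointing down, gripper open.
Joint ranges: [-3.01, 3.01], [-1.01, 2.22], [0.06, 2.58], [-1.02, 4.17], [0.09, 2.62], [-3.14, 3.14]. Speed limits (rad/s): [2.57, 2.57, 3.14, 3.14, 3.14, 3.14].

INTERFACE

Orientations are given as a rotation vector (axis times angle).
In Python, from station import ctrl gives the robot as it stands.
- The arm moves only by the tool jog_arm, never from a script. Its argument "steps" is a list of rows, each an object of numbers: "dx", "dy", "dz": the shift along the world's x, y, z in units of 60 mm (1.0 is 60 mm); "twist": the turn about the world's z in units of 10 degrees (1.0 is 10 degrees). A call has 1 to 5 rows; each row is the pose to reach, as a shift and turn from the pose measured when the call began; what a row does not reach only later rows make up. A row lasts 1/8 s, in which the tool goes at most 62.5 mm and 10.7 degrees, less where a joint would pass 70% of its speed; a pose out of reach is approached as far as the arm can. A call with a gripper value outside its range is refused whole. "gripper" is the closure in counts, from 0 (fully open) to 255 (shut), set as the call begins (left out, the last holds). The fingers move at their own pace and stop on an object; "newtons" is the grip in N (left out, the last holds). Time passes only in rows, so rows that repeat a pose let the fingers close. It gives the time, the measured TCP pose, the force and the opening at its end, in the units of the state.
- ctrl.get_obs(): the state, without advancing time (a new reading comes with each control period).
- ctrl.get_image(name): name is "scene" or "top"; returns a dict with "frame" (384x512x3 uint8, red, green, blue), "range_z" (384x512 float32, m along the optical axis (not along the pixel's ray), 0 where there is no reading), "fx", "fy", "cx", "cy" (pixels), "extrinsics" (4x4, takes a point from camera to world coordinates). Camera axes: x right, y down, z forward; pixel columns grow to the right and rows downward; lengths in m; the calibration is good to about 2 mm. A picture is of the moment at which its call begins.
- ctrl.finish_job(): hands the job in, once; it reports no verdict.
The state is a dict: "t": time; "q": joint angles; "dq": joint speeds; "effort": joint torques, N m; "tool_pos": TCP position; "tool_rot": TCP orientation; "contact_force": force on the tool from outside, world axes, zero at the start; "wrist_torque": the same for the moment, N m; "opening": finger opening in m.
Only numpy, scipy, OpenCV 4.12 (cv2) and the standard library are available. Lean on these libraries where they do the work, as an engineer would, in place of code of your own. Each camera call takes 0.05 s, during which the arm holds its last target.

## Working session

There is one attempt and no reset: what is moved stays moved. The work goes in short steps, Python scripts to look and compute and a tool call to move; the robot and the scene stay as the last step left them, time stands still between calls to the robot, and variables do not carry over. Pictures are saved under pics/ and viewed, and the job is handed in when it is done.

Besides the shell and the picture viewer there is one more tool, called after "Call:" as a command line: name --argument value ..., lists and objects as JSON in quotes. jog_arm: Moves the arm, as the interface text tells. Its arguments: {"type":"object","properties":{"steps":{"type":"array"},"gripper":{"type":"number"},"newtons":{"type":"number"}},"required":["steps"]}

```bash
ls; mkdir -p pics; cat > h.py <<'E'
import numpy as np, cv2
from station import ctrl
def grab(n,f=None):
    im=ctrl.get_image(n)
    if f: cv2.imwrite(f,cv2.cvtColor(im["frame"],cv2.COLOR_RGB2BGR))
    return im
def plane(im,u,v,z):
    u=np.asarray(u,float);v=np.asarray(v,float)
    d=np.stack([(u-im["cx"])/im["fx"],(v-im["cy"])/im["fy"],np.ones_like(u)],-1)
    T=np.array(im["extrinsics"]);w=d@T[:3,:3].T;o=T[:3,3]
    return o+w*((z-o[2])/w[...,2])[...,None]
def proj(im,p):
    T=np.linalg.inv(np.array(im["extrinsics"]));c=np.asarray(p)@T[:3,:3].T+T[:3,3]
    return np.stack([c[...,0]/c[...,2]*im["fx"]+im["cx"],c[...,1]/c[...,2]*im["fy"]+im["cy"]],-1)
def cloud(im):
    z=im["range_z"];v,u=np.mgrid[:z.shape[0],:z.shape[1]]
    c=np.stack([(u-im["cx"])/im["fx"]*z,(v-im["cy"])/im["fy"]*z,z],-1)
    T=np.array(im["extrinsics"]);return c@T[:3,:3].T+T[:3,3]
E
python3 - <<'E'
from h import *
a=grab("top","pics/top0.png");b=grab("scene","pics/scene0.png")
for i in(a,b):print(i["fx"],i["cx"],i["cy"],np.round(i["extrinsics"],3))
o=ctrl.get_obs();print({k:np.round(v,3) for k,v in o.items()})
E
```

```text
pics
413.51720092272944 253.64040704117073 188.27208489488405 [[ 0.009 -0.994  0.106  0.454]
 [-1.    -0.01  -0.01   0.009]
 [ 0.011 -0.106 -0.994  1.115]
 [ 0.     0.     0.     1.   ]]
430.52509070356723 251.483136726631 196.2440908323344 [[-0.867  0.273 -0.417  1.046]
 [ 0.498  0.434 -0.751  0.87 ]
 [-0.024 -0.859 -0.512  0.67 ]
 [ 0.     0.     0.     1.   ]]
{'t': np.float64(0.1), 'q': array([-1.316,  0.053,  1.614, -0.   ,  1.476, -0.119]), 'dq': array([-0.001, -0.001, -0.003, -0.001,  0.   ,  0.001]), 'effort': array([ 1.0000e-03, -3.9490e+01, -3.7136e+01, -0.0000e+00,  4.0000e-03,
       -0.0000e+00]), 'tool_pos': array([ 0.228, -0.581,  0.196]), 'tool_rot': array([-3.085, -0.583,  0.   ]), 'contact_force': array([ 0.219, -0.495,  0.073]), 'wrist_torque': array([-0.014, -0.048, -0.003]), 'opening': np.float64(0.085)}
```

View pics/top0.png

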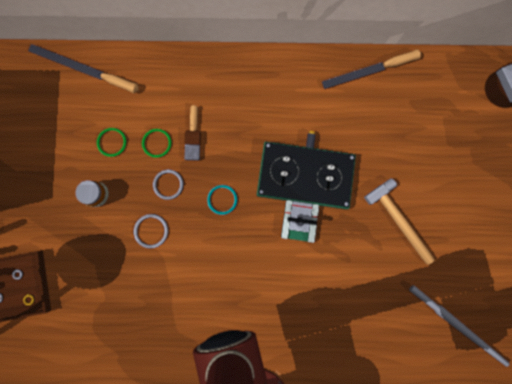

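View pics/scene0.png

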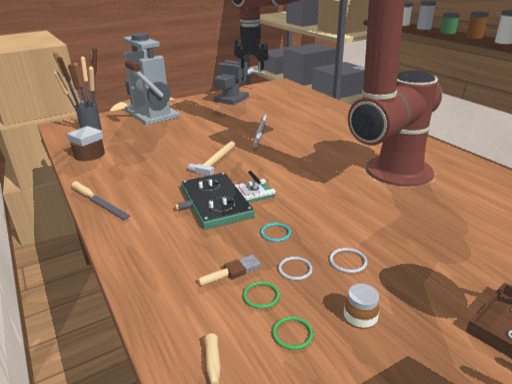

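The top view shows silver rings at about (168,185) and (151,232). The gauge is at (307,175), with its slide at (300,220). The jar is at (91,193), the brush at (193,140), and the teal ring at (222,200).

```bash
python3 - <<'E'
from h import *
im=grab("top");f=im["frame"];hsv=cv2.cvtColor(f,cv2.COLOR_RGB2HSV)
cv2.imwrite("pics/g1.png",cv2.cvtColor(cv2.resize(f[130:260,70:370],None,fx=2.6,fy=2.6,interpolation=cv2.INTER_CUBIC),cv2.COLOR_RGB2BGR))
C=cloud(im)
# silver rings
m=((hsv[...,1]<75)&(hsv[...,2]>70)).astype(np.uint8)*255
for nm,(u,v) in dict(s=(168,185),l=(151,232)).items():
    w=np.zeros_like(m);w[v-24:v+24,u-24:u+24]=m[v-24:v+24,u-24:u+24]
    cs,_=cv2.findContours(w,cv2.RETR_CCOMP,cv2.CHAIN_APPROX_NONE)
    for c in sorted(cs,key=cv2.contourArea)[-2:]:
        p=plane(im,c[:,0,0],c[:,0,1],0.004)[:,:2].astype(np.float32)
        A=np.c_[2*p,np.ones(len(p))];s=np.linalg.lstsq(A,(p**2).sum(1),rcond=None)[0]
        r=np.sqrt(s[2]+s[0]**2+s[1]**2);print(nm,s[:2].round(4),"D",(2*r).round(4))
m=((hsv[...,2]<60)).astype(np.uint8)*255
w=np.zeros_like(m);w[138:212,252:362]=m[138:212,252:362]
w=cv2.morphologyEx(w,cv2.MORPH_CLOSE,np.ones((7,7)));w=cv2.morphologyEx(w,cv2.MORPH_OPEN,np.ones((15,15)))
c=max(cv2.findContours(w,cv2.RETR_EXTERNAL,cv2.CHAIN_APPROX_NONE)[0],key=cv2.contourArea)
p=plane(im,c[:,0,0],c[:,0,1],0.03)[:,:2].astype(np.float32)
R=cv2.minAreaRect(p);print("plate",R,cv2.boxPoints(R).round(3).tolist())
# white shoes
m=((hsv[...,1]<60)&(hsv[...,2]>150)).astype(np.uint8)*255
n,l,st,ce=cv2.connectedComponentsWithStats(m[138:212,252:362])
for i in range(1,n):
    if st[i,4]>6:
        u,v=ce[i]+[252,138];print("white",st[i],(u.round(1),v.round(1)),plane(im,u,v,0.045).round(4),C[int(v),int(u)].round(3))
E
```

```text
s [0.5807 0.2301] D 0.0656
s [0.581  0.2302] D 0.0799
l [0.4553 0.2719] D 0.0739
l [0.4558 0.2721] D 0.0891
plate ((0.6099247932434082, -0.14354906976222992), (0.2436731606721878, 0.14674146473407745), 82.763427734375) [[0.5220000147819519, -0.2549999952316284], [0.6669999957084656, -0.27399998903274536], [0.6980000138282776, -0.03200000151991844], [0.5519999861717224, -0.013000000268220901]]
white [32 20  5  3 13] (np.float64(286.0), np.float64(158.8)) [ 0.646  -0.0858  0.045 ] [ 0.648 -0.086  0.044]
white [76 28  6  3 17] (np.float64(330.6), np.float64(166.9)) [ 0.6257 -0.2029  0.045 ] [ 0.629 -0.202  0.042]
white [75 39  6  3 16] (np.float64(329.2), np.float64(178.0)) [ 0.5965 -0.1988  0.045 ] [ 0.597 -0.199  0.042]
white [ 34  63  25  11 136] (np.float64(295.3), np.float64(207.9)) [ 0.5176 -0.1101  0.045 ] [ 0.522 -0.113  0.015]
white [42 65 17  4 35] (np.float64(302.4), np.float64(204.3)) [ 0.527  -0.1284  0.045 ] [ 0.53  -0.131  0.018]
white [60 67  6  7 36] (np.float64(314.9), np.float64(208.1)) [ 0.5175 -0.1609  0.045 ] [ 0.519 -0.162  0.02 ]
```

View pics/g1.png

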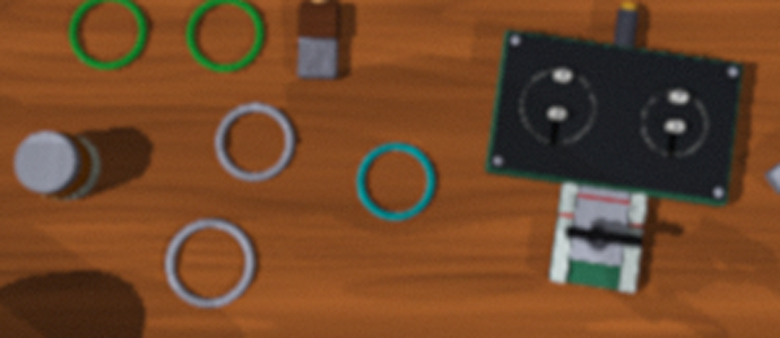

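```bash
python3 - <<'E'
from h import *
c=np.array([0.610,-0.1435]);th=-np.radians(7.15);X=np.array([np.cos(th),np.sin(th)]);Y=np.array([-X[1],X[0]])
for nm,box,thr in(("top",(255,135,360,215),110),("scene",(175,165,260,225),140)):
    im=grab(nm);f=im["frame"];hsv=cv2.cvtColor(f,cv2.COLOR_RGB2HSV);x0,y0,x1,y1=box
    cv2.imwrite(f"pics/z_{nm}.png",cv2.cvtColor(cv2.resize(f[y0:y1,x0:x1],None,fx=7,fy=7,interpolation=cv2.INTER_NEAREST),cv2.COLOR_RGB2BGR))
    C=cloud(im);P=C[y0:y1,x0:x1].reshape(-1,3);
    q=(P[:,:2]-c)@np.c_[X,Y]
    k=(P[:,2]>.040)&(P[:,2]<.052)&(abs(q[:,0])<.07)&(abs(q[:,1])<.11)
    for s in(-1,1):
      for h in(-1,1):
        kk=k&(np.sign(q[:,1])==s)&(np.sign(q[:,0]-.008)==h)
        if kk.sum(): print(nm,s,h,kk.sum(),"own",q[kk].mean(0).round(4),q[kk].min(0).round(4),q[kk].max(0).round(4))
    # plate extents by depth
    k=abs(P[:,2]-.03)<.004
    R=cv2.minAreaRect(P[k][:,:2].astype(np.float32));print("plate",R, P[k][:,2].mean())
    k=(P[:,2]>.056)&(P[:,2]<.07)&(q[:,0]<-.09);print("bar",k.sum(),P[k].mean(0).round(4),"own",q[k].mean(0).round(4))
E
```

```text
top -1 -1 18 own [-0.0066 -0.0581] [-0.011  -0.0642] [-0.003  -0.0508]
top -1 1 16 own [ 0.024  -0.0573] [ 0.0204 -0.0641] [ 0.0287 -0.0499]
top 1 -1 22 own [-0.0101  0.0614] [-0.0146  0.0538] [-0.0057  0.0698]
top 1 1 20 own [0.0296 0.0617] [0.0251 0.0538] [0.0342 0.0698]
plate ((0.624660074710846, -0.1430685818195343), (0.24711176753044128, 0.1821078509092331), 82.11870574951172) 0.02880877101346727
bar 0 [nan nan nan] own [nan nan]
scene -1 -1 7 own [-0.0054 -0.0552] [-0.0094 -0.0617] [-0.0017 -0.0474]
scene -1 1 8 own [ 0.0248 -0.0554] [ 0.0201 -0.0606] [ 0.0292 -0.0481]
scene 1 -1 10 own [-0.0086  0.0654] [-0.0136  0.0606] [-0.0048  0.0728]
scene 1 1 11 own [0.0306 0.0653] [0.027  0.0548] [0.034  0.0715]
plate ((0.6188295483589172, -0.16156265139579773), (0.23170676827430725, 0.3263857066631317), 20.542287826538086) 0.028371673536379156
bar 53 [ 0.4868 -0.1197  0.0603] own [-0.1252  0.0083]<stdin>:16: RuntimeWarning: Mean of empty slice.
  ret = um.true_divide(
```

View pics/z_top.png

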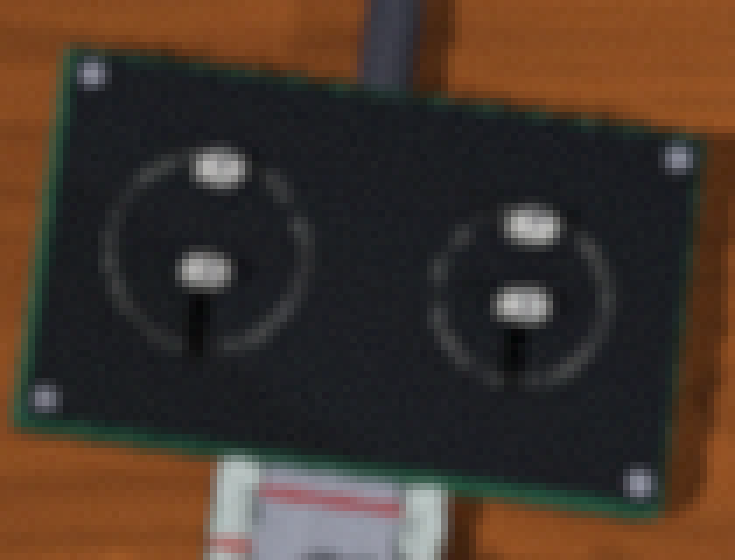

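View pics/z_scene.png

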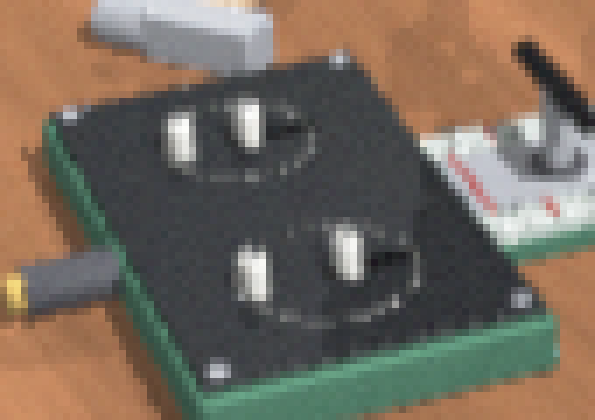

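Shoe separations of 30 and 40 mm and a row spacing of 119 mm match the spec. The gauge yaw is about -7.15°. I'll grip each bangle on its outer y side with the jaws along the gauge's y. First I turn -28.5° and go over the small bangle's grip point (0.5765, 0.1938).

Call:
jog_arm --steps '[{"dx": 5.81, "dy": 12.93, "dz": -1.0, "twist": -2.85}, {"dx": 5.81, "dy": 12.93, "dz": -1.0, "twist": -2.85}, {"dx": 5.81, "dy": 12.93, "dz": -1.0, "twist": -2.85}, {"dx": 5.81, "dy": 12.93, "dz": -1.0, "twist": -2.85}, {"dx": 5.81, "dy": 12.93, "dz": -1.0, "twist": -2.85}]' --gripper 165 --newtons 30

```text
t: 0.88
tool_pos: [0.3564, -0.2956, 0.1744]
tool_rot: [-3.135, 0.195, -0.001]
contact_force: [0.8, 0.4, 0.3]
opening: 0.0304
```

Call:
jog_arm --steps '[{"dx": 3.67, "dy": 8.16, "dz": -1.6}, {"dx": 3.67, "dy": 8.16, "dz": -1.6}, {"dx": 3.67, "dy": 8.16, "dz": -1.6}, {"dx": 3.67, "dy": 8.16, "dz": -1.6}, {"dx": 3.67, "dy": 8.16, "dz": -1.6}]'

```text
validation failed for argument at $.st...
```

Call:
jog_arm --steps '[{"dx": 0.0, "dy": 3.2, "dz": 0}, {"dx": 0.0, "dy": 3.2, "dz": 0}, {"dx": 0.0, "dy": 3.2, "dz": 0}, {"dx": 0.0, "dy": 3.2, "dz": 0}]'

```text
validation failed for argument at $.st...
```

Call:
jog_arm --steps '[{"dx": 3.67, "dy": 8.16, "dz": -1.6, "twist": 0}, {"dx": 3.67, "dy": 8.16, "dz": -1.6, "twist": 0}, {"dx": 3.67, "dy": 8.16, "dz": -1.6, "twist": 0}, {"dx": 3.67, "dy": 8.16, "dz": -1.6, "twist": 0}, {"dx": 3.67, "dy": 8.16, "dz": -1.6, "twist": 0}]'

```text
t: 1.5
tool_pos: [0.4826, -0.0148, 0.1196]
tool_rot: [-3.135, 0.195, -0.003]
contact_force: [0.9, -0.4, 0.4]
opening: 0.0303
```

Call:
jog_arm --steps '[{"dx": 1.56, "dy": 3.48, "dz": -1.0, "twist": 0}, {"dx": 1.56, "dy": 3.48, "dz": -1.0, "twist": 0}, {"dx": 1.56, "dy": 3.48, "dz": -1.0, "twist": 0}, {"dx": 1.56, "dy": 3.48, "dz": -1.0, "twist": 0}, {"dx": 1.56, "dy": 3.48, "dz": -1.0, "twist": 0}]'

```text
t: 2.12
tool_pos: [0.5757, 0.1965, 0.0577]
tool_rot: [3.136, -0.189, -0.001]
contact_force: [-0.4, 0.8, -0.5]
opening: 0.0301
```

```bash
python3 - <<'E'
from h import *
im=grab("top","pics/t2.png");im=grab("scene","pics/s2.png");o=ctrl.get_obs();print(o["tool_pos"],o["t"])
cv2.imwrite("pics/s2z.png",cv2.resize(cv2.imread("pics/s2.png")[190:330,220:380],None,fx=4,fy=4))
E
```

```text
[0.57582584 0.19409614 0.05913967] 2.225
```

View pics/s2z.png

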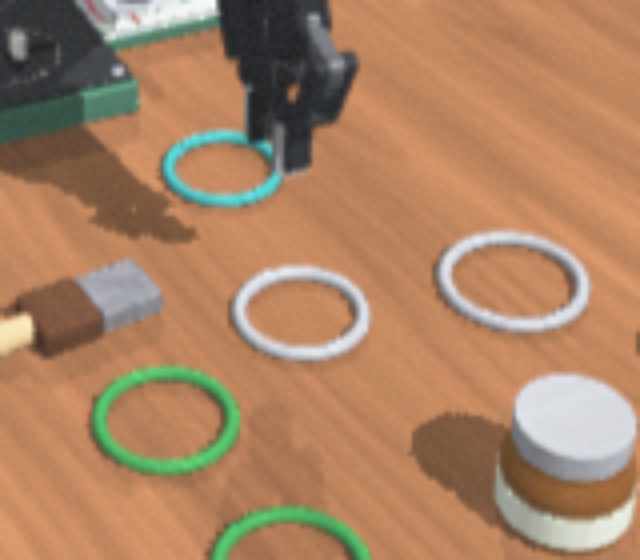

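The gripper stands above the gap side of the small bangle. Its height makes it appear at crop (285,150), and the bangle is undisturbed at crop (300,310). Going down.

Call:
jog_arm --steps '[{"dx": 0.01, "dy": 0.0, "dz": -0.5, "twist": 0}, {"dx": 0.01, "dy": 0.0, "dz": -0.92, "twist": 0}, {"dx": 0.01, "dy": 0.0, "dz": -0.94, "twist": 0}, {"dx": 0.01, "dy": 0.0, "dz": -0.94, "twist": 0}]'

```text
t: 2.72
tool_pos: [0.5771, 0.1934, 0.0041]
tool_rot: [-3.136, 0.195, -0.004]
contact_force: [0.3, 0.2, -0.4]
opening: 0.03
```

Call:
jog_arm --steps '[{"dx": 0, "dy": 0, "dz": 0, "twist": 0}, {"dx": 0, "dy": 0, "dz": 0, "twist": 0}, {"dx": 0, "dy": 0, "dz": 0, "twist": 0}, {"dx": 0, "dy": 0, "dz": 0, "twist": 0}]' --gripper 255 --newtons 30

```text
t: 3.22
tool_pos: [0.5772, 0.1935, 0.0042]
tool_rot: [-3.135, 0.195, -0.005]
contact_force: [-0.6, -0.2, 0.5]
opening: 0.0002
```

```bash
python3 - <<'E'
from h import *
im=grab("top","pics/t3.png");im=grab("scene","pics/s3.png")
a=cv2.resize(cv2.imread("pics/s3.png")[200:330,240:380],None,fx=4,fy=4);b=cv2.resize(cv2.imread("pics/t3.png")[130:260,120:260],None,fx=4,fy=4)
cv2.imwrite("pics/z3.png",cv2.resize(np.hstack([a,b]),None,fx=.7,fy=.7))
E
```

```text
(no output)
```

View pics/z3.png

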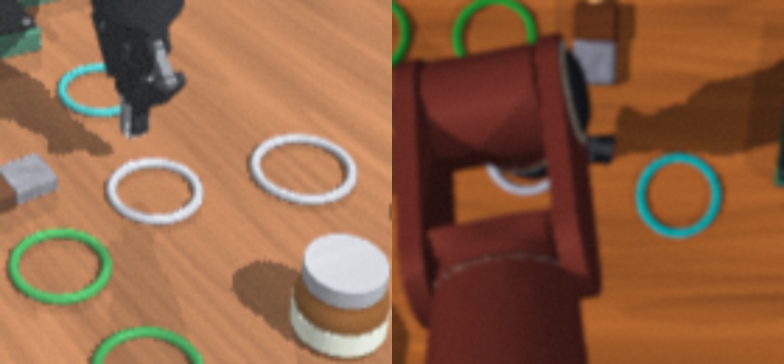

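```bash
python3 - <<'E'
from h import *
im=grab("scene");o=ctrl.get_obs();p=o["tool_pos"];print(p,o["opening"],proj(im,p),proj(im,[.581,.23,.004]))
for d in(.0,.02,.04):print(proj(im,[p[0],p[1],p[2]+d]))
f=im["frame"];hsv=cv2.cvtColor(f,cv2.COLOR_RGB2HSV);C=cloud(im)
for u,v in((285,245),(288,246),(286,240),(291,245)):print(u,v,C[v,u].round(3))
# ring fit in scene
w=np.zeros(f.shape[:2],np.uint8);w[250:285,270:320]=(((hsv[...,1]<75)&(hsv[...,2]>110))*255).astype(np.uint8)[250:285,270:320]
for c in sorted(cv2.findContours(w,cv2.RETR_CCOMP,cv2.CHAIN_APPROX_NONE)[0],key=cv2.contourArea)[-2:]:
    q=plane(im,c[:,0,0],c[:,0,1],.004)[:,:2];s=np.linalg.lstsq(np.c_[2*q,np.ones(len(q))],(q**2).sum(1),rcond=None)[0];print(s[:2],2*np.sqrt(s[2]+s[:2]@s[:2]))
E
```

```text
[0.5770714  0.19345437 0.00399009] -2.1399612235301718e-05 [286.87922215 257.98600424] [294.15959385 266.93108269]
[286.87922215 257.98600424]
[287.02806668 251.45031102]
[287.17988935 244.78384889]
285 245 [0.587 0.199 0.051]
288 246 [0.584 0.208 0.053]
286 240 [0.584 0.199 0.064]
291 245 [0.574 0.205 0.05 ]
[0.58096358 0.23226341] 0.06336626547741864
[0.58063029 0.23206752] 0.08229587272924686
```

```bash
python3 - <<'E'
from h import *
im=grab("scene");C=cloud(im);f=im["frame"]
for v in range(236,262,2):print(v,[tuple(C[v,u].round(3)) for u in(284,287,290)],f[v,287])
cv2.imwrite("pics/z4.png",cv2.cvtColor(cv2.resize(f[200:290,250:330],None,fx=6,fy=6,interpolation=cv2.INTER_NEAREST),cv2.COLOR_RGB2BGR))
E
```

```text
236 [(np.float64(0.589), np.float64(0.197), np.float64(0.077)), (np.float64(0.589), np.float64(0.209), np.float64(0.084)), (np.float64(0.593), np.float64(0.226), np.float64(0.096))] [42 43 46]
238 [(np.float64(0.588), np.float64(0.196), np.float64(0.07)), (np.float64(0.585), np.float64(0.204), np.float64(0.074)), (np.float64(0.593), np.float64(0.227), np.float64(0.091))] [45 46 49]
240 [(np.float64(0.588), np.float64(0.196), np.float64(0.064)), (np.float64(0.585), np.float64(0.204), np.float64(0.068)), (np.float64(0.578), np.float64(0.206), np.float64(0.066))] [48 50 51]
242 [(np.float64(0.587), np.float64(0.195), np.float64(0.057)), (np.float64(0.585), np.float64(0.203), np.float64(0.061)), (np.float64(0.58), np.float64(0.209), np.float64(0.063))] [44 47 49]
244 [(np.float64(0.588), np.float64(0.196), np.float64(0.052)), (np.float64(0.585), np.float64(0.205), np.float64(0.057)), (np.float64(0.578), np.float64(0.206), np.float64(0.055))] [50 50 55]
246 [(np.float64(0.587), np.float64(0.195), np.float64(0.046)), (np.float64(0.585), np.float64(0.204), np.float64(0.05)), (np.float64(0.5
[... 719 characters left out ...]
564), np.float64(0.174), np.float64(-0.002)), (np.float64(0.559), np.float64(0.181), np.float64(0.0))] [200 141  99]
256 [(np.float64(0.573), np.float64(0.176), np.float64(-0.004)), (np.float64(0.568), np.float64(0.18), np.float64(-0.003)), (np.float64(0.561), np.float64(0.183), np.float64(-0.004))] [200 144 107]
258 [(np.float64(0.58), np.float64(0.185), np.float64(-0.001)), (np.float64(0.579), np.float64(0.197), np.float64(0.007)), (np.float64(0.572), np.float64(0.2), np.float64(0.006))] [231 235 242]
260 [(np.float64(0.587), np.float64(0.196), np.float64(0.004)), (np.float64(0.581), np.float64(0.2), np.float64(0.004)), (np.float64(0.573), np.float64(0.2), np.float64(0.001))] [190 190 196]
```

View pics/z4.png

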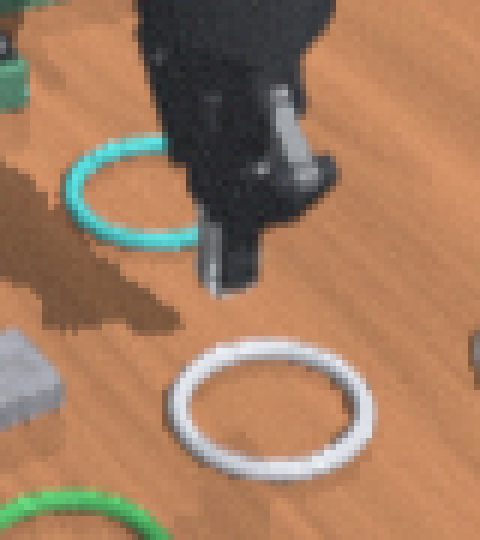

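The scene shows the shut tips ending at pixel (287,249). Depth there puts them at z ≈ 0.038, while the reported TCP says 0.004. x and y agree. So the height reading is about 34 mm off. I'll trust the cameras: reopen, lower partway and measure again.

Call:
jog_arm --steps '[{"dx": 0, "dy": 0, "dz": 0, "twist": 0}, {"dx": 0, "dy": 0, "dz": -0.15, "twist": 0}, {"dx": 0, "dy": 0, "dz": -0.3, "twist": 0}, {"dx": 0, "dy": 0, "dz": -0.3, "twist": 0}]' --gripper 165

```text
t: 3.92
tool_pos: [0.5757, 0.1932, -0.0158]
tool_rot: [3.135, -0.195, -0.001]
contact_force: [0.2, 0.7, -0.3]
opening: 0.0299
```

```bash
python3 - <<'E'
from h import *
im=grab("scene");C=cloud(im);f=im["frame"];o=ctrl.get_obs();print(o["tool_pos"],o["contact_force"],o["opening"])
d=(f.max(-1)<90)
for u in range(276,302,3):
    vs=[v for v in range(225,275) if C[v,u,2]>.012 and C[v,u,1]<.24]
    if vs:print(u,max(vs),C[max(vs),u].round(3),C[max(vs)-2,u].round(3))
cv2.imwrite("pics/z5.png",cv2.cvtColor(cv2.resize(f[200:290,250:330],None,fx=6,fy=6,interpolation=cv2.INTER_NEAREST),cv2.COLOR_RGB2BGR))
E
```

```text
[ 0.57631504  0.19328917 -0.01505093] [-0.49144306 -0.36960821 -0.8133489 ] 0.02997494214859375
276 230 [0.581 0.15  0.062] [0.582 0.151 0.069]
279 236 [0.585 0.17  0.059] [0.585 0.17  0.064]
282 250 [0.582 0.179 0.021] [0.582 0.179 0.026]
285 249 [0.572 0.178 0.019] [0.572 0.178 0.025]
288 259 [0.588 0.214 0.02 ] [0.588 0.213 0.025]
291 258 [0.584 0.221 0.026] [0.585 0.221 0.032]
294 257 [0.576 0.221 0.026] [0.576 0.221 0.032]
297 248 [0.581 0.239 0.066] [0.582 0.239 0.072]
300 246 [0.573 0.239 0.069] [0.573 0.238 0.073]
```

View pics/z5.png

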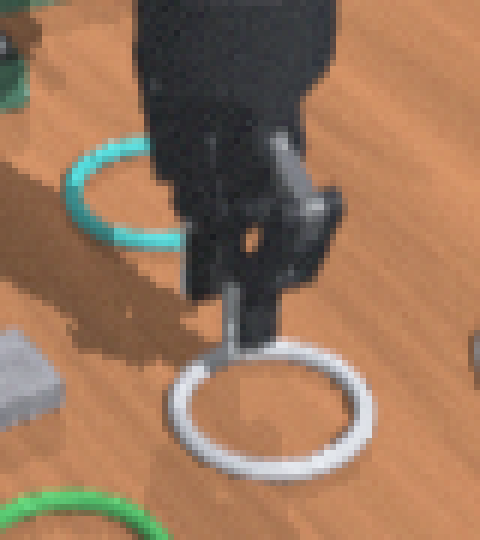

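The pads straddle the tube at crop (210–260, 350). Tips measure z ≈ 0.018 at a reading of -0.015, so the offset is a steady 33 mm. Lowering 15 mm more and gripping.

Call:
jog_arm --steps '[{"dx": 0.01, "dy": 0, "dz": -0.12, "twist": 0}, {"dx": 0.01, "dy": 0, "dz": -0.2, "twist": 0}, {"dx": 0.01, "dy": 0, "dz": -0.25, "twist": 0}, {"dx": 0.01, "dy": 0, "dz": -0.25, "twist": 0}]'

```text
t: 4.47
tool_pos: [0.5766, 0.1932, -0.0305]
tool_rot: [3.135, -0.195, 0.0]
contact_force: [0.2, -1.1, -0.4]
opening: 0.0302
```

Call:
jog_arm --steps '[{"dx": 0, "dy": 0, "dz": 0, "twist": 0}, {"dx": 0, "dy": 0, "dz": 0, "twist": 0}, {"dx": 0, "dy": 0, "dz": 0, "twist": 0}, {"dx": 0, "dy": 0, "dz": 0, "twist": 0}]' --gripper 255 --newtons 40

```text
t: 4.97
tool_pos: [0.5768, 0.1934, -0.0302]
tool_rot: [3.135, -0.195, 0.001]
contact_force: [-0.1, 0.3, 1.1]
opening: 0.0049
```

Opening is 4.9 mm, less than the tube's 8 mm, so the tips hold the upper part of the tube at about z 7 mm. Reopen, go 5 mm lower and grip again.

Call:
jog_arm --steps '[{"dx": 0, "dy": 0, "dz": 0, "twist": 0}, {"dx": 0, "dy": 0, "dz": 0, "twist": 0}, {"dx": 0, "dy": 0, "dz": -0.04, "twist": 0}, {"dx": 0, "dy": 0, "dz": -0.08, "twist": 0}, {"dx": 0, "dy": 0, "dz": -0.08, "twist": 0}]' --gripper 190

```text
t: 5.6
tool_pos: [0.5768, 0.1933, -0.0345]
tool_rot: [3.135, -0.195, -0.0]
contact_force: [-3.0, -1.3, 4.9]
opening: 0.0217
```

Call:
jog_arm --steps '[{"dx": 0, "dy": 0, "dz": 0, "twist": 0}, {"dx": 0, "dy": 0, "dz": 0, "twist": 0}, {"dx": 0, "dy": 0, "dz": 0, "twist": 0}, {"dx": 0, "dy": 0, "dz": 0, "twist": 0}]' --gripper 255 --newtons 40

```text
t: 6.1
tool_pos: [0.5773, 0.1935, -0.0341]
tool_rot: [3.135, -0.195, 0.001]
contact_force: [1.0, 0.4, 2.8]
opening: 0.0059
```

Call:
jog_arm --steps '[{"dx": 0, "dy": 0, "dz": 0.15, "twist": 0}, {"dx": 0, "dy": 0, "dz": 0.4, "twist": 0}, {"dx": 0, "dy": 0, "dz": 0.5, "twist": 0}, {"dx": 0, "dy": 0, "dz": 0.5, "twist": 0}]'

```text
t: 6.6
tool_pos: [0.5779, 0.1936, -0.0031]
tool_rot: [-3.135, 0.195, -0.004]
contact_force: [1.0, -0.2, -1.4]
opening: 0.0061
```

```bash
python3 - <<'E'
from h import *
im=grab("scene");f=im["frame"];o=ctrl.get_obs();print(o["tool_pos"],o["contact_force"],o["opening"])
cv2.imwrite("pics/z6.png",cv2.cvtColor(cv2.resize(f[200:290,250:330],None,fx=6,fy=6,interpolation=cv2.INTER_NEAREST),cv2.COLOR_RGB2BGR))
E
```

```text
[ 0.57741901  0.19346248 -0.0037607 ] [-0.37060702  0.0735273  -1.72378574] 0.006212124757020371
```

View pics/z6.png

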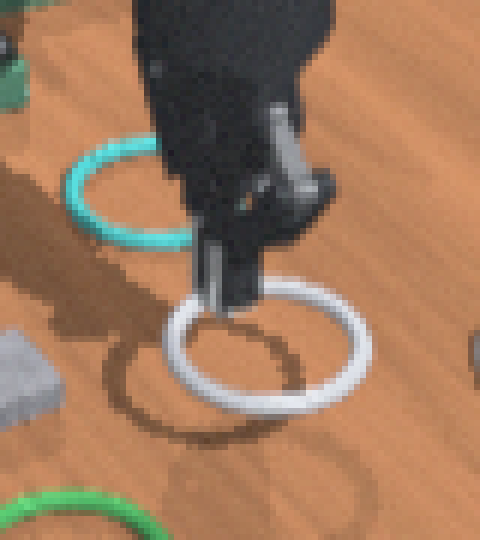

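The ring is held and level: it sits at crop (265,345) with its shadow clear of it. Carrying it above the small row.

Call:
jog_arm --steps '[{"dx": 0, "dy": -0.3, "dz": 0.5, "twist": 0}, {"dx": 0.1, "dy": -0.9, "dz": 1.2, "twist": 0}, {"dx": 0.2, "dy": -1.7, "dz": 1.5, "twist": 0}, {"dx": 0.2, "dy": -2.5, "dz": 1.5, "twist": 0}, {"dx": 0.3, "dy": -3.3, "dz": 1.5, "twist": 0}]'

```text
t: 7.28
tool_pos: [0.595, -0.0059, 0.0861]
tool_rot: [3.135, -0.194, 0.002]
contact_force: [1.4, 0.0, -0.2]
opening: 0.006
```

Call:
jog_arm --steps '[{"dx": 0.1, "dy": -0.8, "dz": 0, "twist": 0}, {"dx": 0.2, "dy": -1.6, "dz": 0, "twist": 0}, {"dx": 0.2, "dy": -2.4, "dz": 0, "twist": 0}, {"dx": 0.2, "dy": -3.1, "dz": 0, "twist": 0}, {"dx": 0.2, "dy": -3.5, "dz": 0, "twist": 0}]'

```text
t: 7.9
tool_pos: [0.6064, -0.2176, 0.0855]
tool_rot: [-3.135, 0.197, -0.0]
contact_force: [0.0, 0.1, 0.1]
opening: 0.0061
```

Call:
jog_arm --steps '[{"dx": 0.0, "dy": -0.3, "dz": -0.3, "twist": 0}, {"dx": 0.01, "dy": -0.33, "dz": -0.8, "twist": 0}, {"dx": 0.01, "dy": -0.33, "dz": -0.95, "twist": 0}, {"dx": 0.01, "dy": -0.33, "dz": -0.95, "twist": 0}]'

```text
t: 8.4
tool_pos: [0.6061, -0.2362, 0.0268]
tool_rot: [-3.134, 0.196, 0.004]
contact_force: [-0.5, 0.1, -0.8]
opening: 0.0061
```

```bash
cat > m.py <<'E'
from h import *
import sys
n=sys.argv[1];bx=[int(a) for a in sys.argv[2:6]]
o=ctrl.get_obs();print(o["tool_pos"].round(4),o["contact_force"].round(1),o["opening"])
for nm in("scene","top"):
    im=grab(nm);f=im["frame"]
    x0,y0,x1,y1=bx if nm=="scene" else (250,130,370,260)
    cv2.imwrite(f"pics/{n}_{nm}.png",cv2.cvtColor(cv2.resize(f[y0:y1,x0:x1],None,fx=5,fy=5,interpolation=cv2.INTER_NEAREST),cv2.COLOR_RGB2BGR))
    np.savez(f"pics/{n}_{nm}.npz",**im)
E
python3 m.py a1 160 140 300 240
```

```text
[ 0.6061 -0.2362  0.0268] [-0.5  0.1 -0.8] 0.006138103509416285
```

View pics/a1_scene.png

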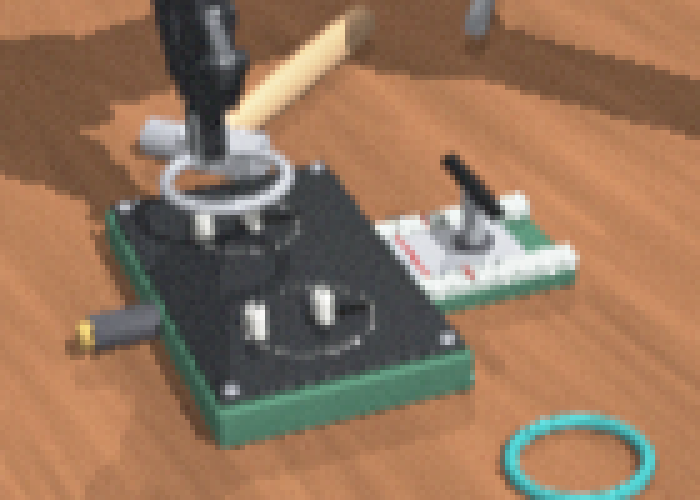

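View pics/a1_top.png

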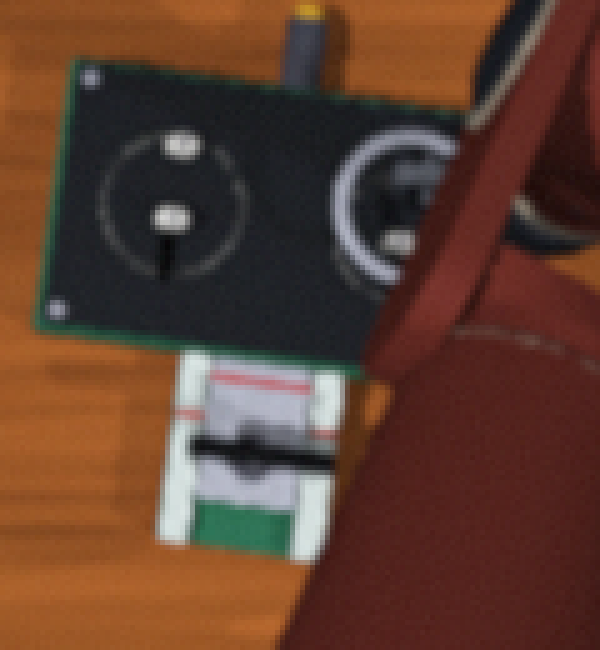

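```bash
cat > ring.py <<'E'
from h import *
import sys
from scipy.optimize import least_squares
n,cx,cy,R,zl,zh=sys.argv[1],*map(float,sys.argv[2:])
for nm in("scene","top"):
    im=dict(np.load(f"pics/{n}_{nm}.npz"));f=im["frame"];hsv=cv2.cvtColor(f,cv2.COLOR_RGB2HSV);C=cloud(im)
    d=np.hypot(C[...,0]-cx,C[...,1]-cy)
    k=(hsv[...,1]<70)&(hsv[...,2]>105)&(C[...,2]>zl)&(C[...,2]<zh)&(abs(d-R)<.02)
    P=C[k]
    if len(P)<15: print(nm,"few",len(P));continue
    s=least_squares(lambda s:np.hypot(P[:,0]-s[0],P[:,1]-s[1])-R,[cx,cy],loss="soft_l1",f_scale=.003).x
    a=np.linalg.lstsq(np.c_[P[:,:2]-s,np.ones(len(P))],P[:,2],rcond=None)[0]
    print(nm,len(P),"ctr",s.round(4),"z",P[:,2].mean().round(4),"plane slopes",a.round(3))
E
python3 ring.py a1 .611 -.2 .0365 .055 .08
```

```text
scene 156 ctr [ 0.6117 -0.1967] z 0.0652 plane slopes [ 0.01  -0.032  0.065]
top 149 ctr [ 0.6114 -0.2012] z 0.0674 plane slopes [ 0.002 -0.008  0.067]
```

The ring's centre is (0.6114, -0.2012) from the top view, at z ≈ 0.065. That matches row_small (0.6118, -0.2011), so I lower it.

Call:
jog_arm --steps '[{"dx": 0.0, "dy": 0, "dz": -0.15, "twist": 0}, {"dx": 0.0, "dy": 0, "dz": -0.32, "twist": 0}, {"dx": 0.0, "dy": 0, "dz": -0.45, "twist": 0}, {"dx": 0.0, "dy": 0, "dz": -0.49, "twist": 0}, {"dx": 0.0, "dy": 0, "dz": -0.49, "twist": 0}]'

```text
t: 9.12
tool_pos: [0.6075, -0.237, -0.0006]
tool_rot: [-3.135, 0.196, -0.001]
contact_force: [0.9, 0.6, -1.3]
opening: 0.0062
```

Call:
jog_arm --steps '[{"dx": 0.0, "dy": 0, "dz": -0.03, "twist": 0}, {"dx": 0.0, "dy": 0, "dz": -0.05, "twist": 0}, {"dx": 0.0, "dy": 0, "dz": -0.05, "twist": 0}]'

```text
t: 9.5
tool_pos: [0.6075, -0.237, -0.0035]
tool_rot: [-3.135, 0.196, -0.001]
contact_force: [0.4, -0.6, -0.5]
opening: 0.0061
```

Call:
jog_arm --steps '[{"dx": 0, "dy": 0, "dz": 0, "twist": 0}, {"dx": 0, "dy": 0, "dz": 0, "twist": 0}, {"dx": 0, "dy": 0, "dz": 0, "twist": 0}]' --gripper 200

```text
t: 9.88
tool_pos: [0.6076, -0.2371, -0.0034]
tool_rot: [-3.135, 0.196, -0.002]
contact_force: [-0.5, -1.0, -0.7]
opening: 0.0183
```

Call:
jog_arm --steps '[{"dx": 0, "dy": 0, "dz": 0.3, "twist": 0}, {"dx": 0, "dy": 0, "dz": 0.8, "twist": 0}, {"dx": 0, "dy": 0.3, "dz": 1.3, "twist": 0}, {"dx": 0, "dy": 0.8, "dz": 1.3, "twist": 0}, {"dx": 0, "dy": 1.8, "dz": 1.3, "twist": 0}]'

```text
t: 10.5
tool_pos: [0.609, -0.1299, 0.0775]
tool_rot: [3.134, -0.201, 0.008]
contact_force: [0.9, 0.3, 0.2]
opening: 0.0188
```

```bash
python3 m.py a2 160 140 300 240; python3 ring.py a2 .611 -.2 .0365 .025 .05
```

```text
[ 0.609  -0.1299  0.0775] [0.9 0.3 0.2] 0.01880862231590847
scene 200 ctr [ 0.6112 -0.1998] z 0.0335 plane slopes [0.031 0.013 0.034]
top 78 ctr [ 0.6142 -0.1991] z 0.0355 plane slopes [ 0.149 -0.114  0.041]
```

View pics/a2_scene.png

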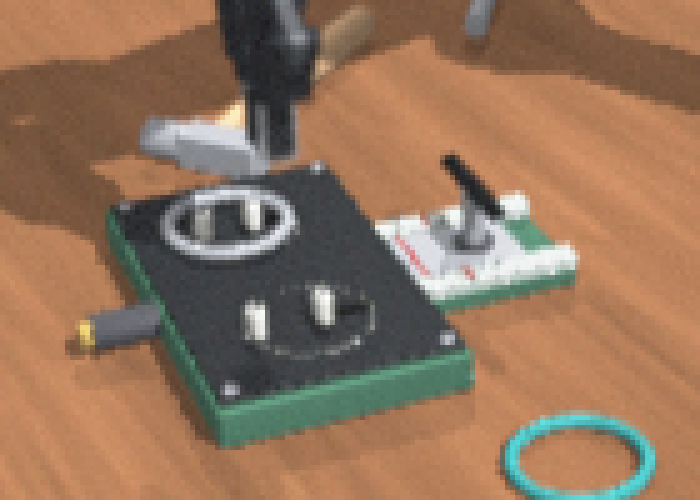

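The small bangle lies flat over its shoes: ring at crop (230,222), z 0.034, both shoes inside. Next is the large bangle, with its grip point at (0.4606, 0.3127).

Call:
jog_arm --steps '[{"dx": -2.47, "dy": 7.38, "dz": 0.1, "twist": 0}, {"dx": -2.47, "dy": 7.38, "dz": 0.1, "twist": 0}, {"dx": -2.47, "dy": 7.38, "dz": 0.1, "twist": 0}, {"dx": -2.47, "dy": 7.38, "dz": 0.1, "twist": 0}, {"dx": -2.47, "dy": 7.38, "dz": 0.1, "twist": 0}]' --gripper 165

```text
t: 11.22
tool_pos: [0.5096, 0.169, 0.0812]
tool_rot: [-3.134, 0.189, -0.008]
contact_force: [1.0, 0.2, -0.6]
opening: 0.0303
```

Call:
jog_arm --steps '[{"dx": -0.82, "dy": 2.4, "dz": -0.4, "twist": 0}, {"dx": -0.82, "dy": 2.4, "dz": -0.8, "twist": 0}, {"dx": -0.82, "dy": 2.4, "dz": -1.2, "twist": 0}, {"dx": -0.82, "dy": 2.4, "dz": -1.3, "twist": 0}, {"dx": -0.82, "dy": 2.4, "dz": -1.3, "twist": 0}]'

```text
t: 11.85
tool_pos: [0.4611, 0.3125, 0.0038]
tool_rot: [-3.134, 0.189, -0.009]
contact_force: [0.3, 0.4, 0.1]
opening: 0.0301
```

```bash
python3 m.py b1 280 200 400 320; python3 ring.py b1 .4555 .272 .041 -.01 .02
```

```text
[0.4611 0.3125 0.0038] [0.3 0.4 0.1] 0.030074276379869615
scene 262 ctr [0.4567 0.2754] z 0.0039 plane slopes [ 0.01  -0.002  0.004]
top 203 ctr [0.4554 0.2721] z 0.0053 plane slopes [-0.005  0.005  0.005]
```

View pics/b1_scene.png

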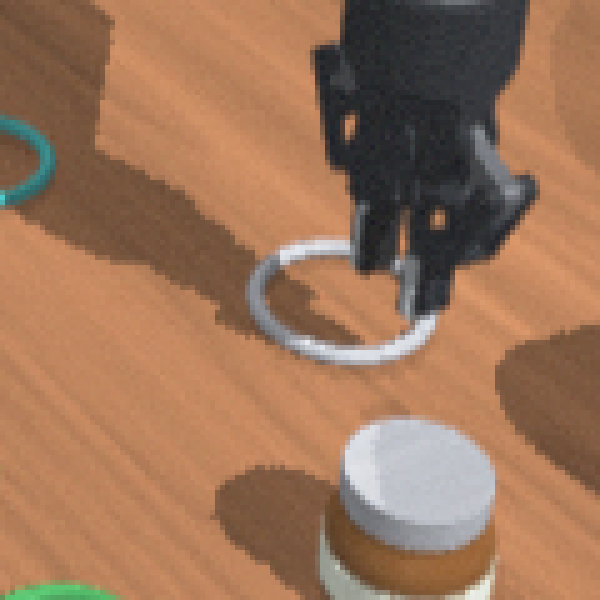

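The open fingers at crop (370–440, 280) will straddle the +y side of the large ring, and the ring hasn't moved. Descending to the same reading of -0.034.

Call:
jog_arm --steps '[{"dx": 0, "dy": 0, "dz": -0.3, "twist": 0}, {"dx": 0, "dy": 0, "dz": -0.5, "twist": 0}, {"dx": 0, "dy": 0, "dz": -0.6, "twist": 0}, {"dx": 0, "dy": 0, "dz": -0.63, "twist": 0}, {"dx": 0, "dy": 0, "dz": -0.63, "twist": 0}]'

```text
t: 12.58
tool_pos: [0.4623, 0.3126, -0.0328]
tool_rot: [-3.133, 0.191, -0.012]
contact_force: [0.5, -0.5, 0.8]
opening: 0.0299
```

Call:
jog_arm --steps '[{"dx": 0, "dy": 0, "dz": 0, "twist": 0}, {"dx": 0, "dy": 0, "dz": 0, "twist": 0}, {"dx": 0, "dy": 0, "dz": 0, "twist": 0}, {"dx": 0, "dy": 0, "dz": 0, "twist": 0}]' --gripper 255 --newtons 40

```text
t: 13.08
tool_pos: [0.4627, 0.3129, -0.0324]
tool_rot: [-3.132, 0.191, -0.013]
contact_force: [-0.1, -0.3, 1.7]
opening: 0.0054
```

Call:
jog_arm --steps '[{"dx": 0, "dy": 0, "dz": 0.15, "twist": 0}, {"dx": 0, "dy": 0, "dz": 0.4, "twist": 0}, {"dx": 0, "dy": 0, "dz": 0.5, "twist": 0}, {"dx": 0, "dy": 0, "dz": 0.5, "twist": 0}]'

```text
t: 13.58
tool_pos: [0.4634, 0.3132, -0.0012]
tool_rot: [-3.131, 0.191, -0.016]
contact_force: [-0.0, 0.3, 0.1]
opening: 0.0056
```

```bash
python3 m.py b2 280 200 400 320; python3 ring.py b2 .4555 .272 .041 .02 .05
```

```text
[ 0.4634  0.3132 -0.0012] [-0.   0.3  0.1] 0.005586966021595098
scene 200 ctr [0.4589 0.2763] z 0.0365 plane slopes [-0.013  0.024  0.037]
top 191 ctr [0.4563 0.2715] z 0.0362 plane slopes [-0.006 -0.011  0.036]
```

View pics/b2_scene.png

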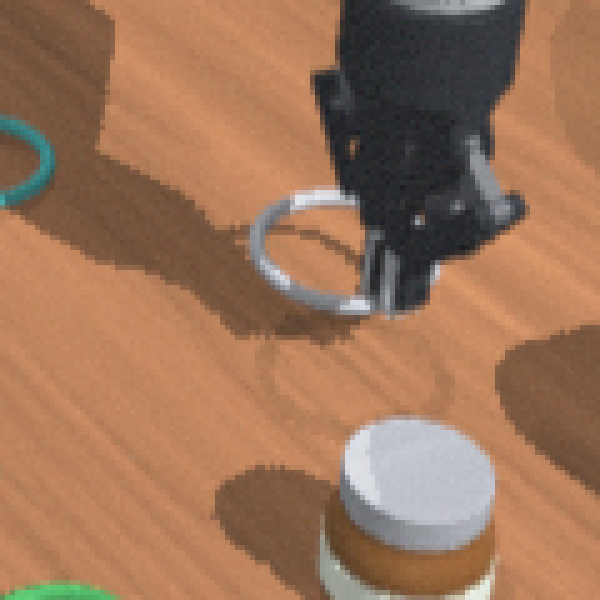

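The large bangle is lifted level, with its centre at (0.4563, 0.2715). Carrying it towards a TCP of (0.634, -0.041).

Call:
jog_arm --steps '[{"dx": 0.1, "dy": -0.2, "dz": 0.5, "twist": 0}, {"dx": 0.4, "dy": -0.8, "dz": 1.1, "twist": 0}, {"dx": 0.75, "dy": -1.6, "dz": 1.3, "twist": 0}, {"dx": 1.1, "dy": -2.3, "dz": 1.3, "twist": 0}, {"dx": 1.5, "dy": -3.1, "dz": 1.3, "twist": 0}]'

```text
t: 14.3
tool_pos: [0.5527, 0.1256, 0.0753]
tool_rot: [-3.132, 0.19, -0.012]
contact_force: [0.3, 0.5, -0.5]
opening: 0.0056
```

Call:
jog_arm --steps '[{"dx": 0.4, "dy": -0.7, "dz": 0, "twist": 0}, {"dx": 0.75, "dy": -1.5, "dz": 0, "twist": 0}, {"dx": 1.1, "dy": -2.2, "dz": 0, "twist": 0}, {"dx": 1.3, "dy": -2.7, "dz": 0, "twist": 0}, {"dx": 1.34, "dy": -2.8, "dz": 0, "twist": 0}]'

```text
t: 14.92
tool_pos: [0.6331, -0.0443, 0.0745]
tool_rot: [-3.132, 0.194, -0.01]
contact_force: [0.6, -0.2, -1.2]
opening: 0.0057
```

Call:
jog_arm --steps '[{"dx": 0.01, "dy": 0.05, "dz": -0.4, "twist": 0}, {"dx": 0.01, "dy": 0.05, "dz": -0.7, "twist": 0}, {"dx": 0.01, "dy": 0.05, "dz": -0.75, "twist": 0}, {"dx": 0.01, "dy": 0.05, "dz": -0.75, "twist": 0}]'

```text
t: 15.42
tool_pos: [0.6335, -0.0408, 0.0294]
tool_rot: [-3.132, 0.193, -0.01]
contact_force: [-0.0, -0.1, -1.0]
opening: 0.0059
```

```bash
python3 m.py b3 160 140 300 240; python3 ring.py b3 .627 -.083 .041 .054 .08;python3 ring.py b3 .611 -.2 .0365 .025 .05
```

```text
[ 0.6335 -0.0408  0.0294] [-0.  -0.1 -1. ] 0.005863030897025282
scene 147 ctr [ 0.6285 -0.0762] z 0.0666 plane slopes [-0.001  0.013  0.067]
top 67 ctr [ 0.6284 -0.0804] z 0.068 plane slopes [-0.081  0.034  0.065]
scene 137 ctr [ 0.6111 -0.1991] z 0.0335 plane slopes [0.052 0.014 0.033]
top 266 ctr [ 0.6115 -0.2015] z 0.0352 plane slopes [0.008 0.002 0.035]
```

View pics/b3_scene.png

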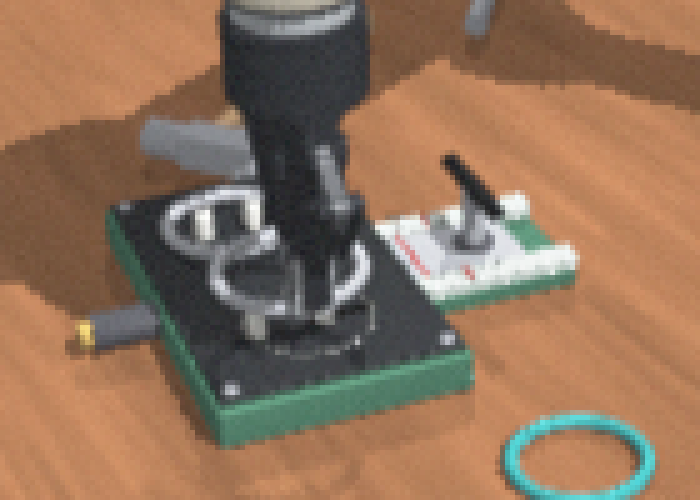

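View pics/b3_top.png

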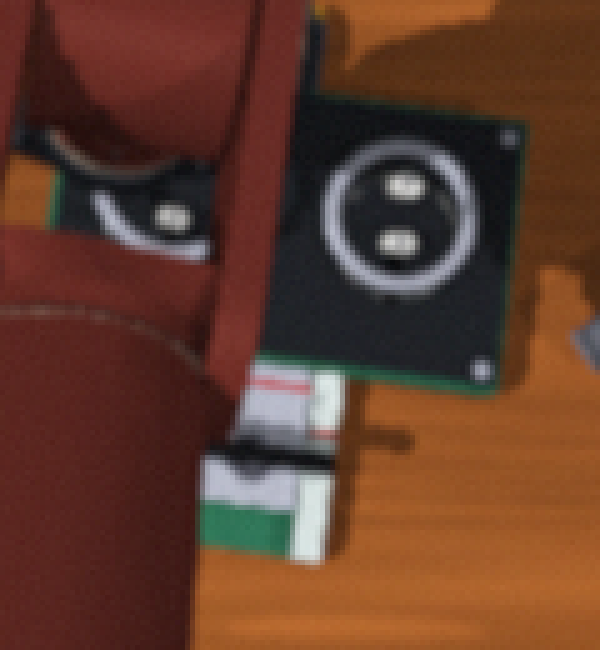

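The small bangle is well placed at (0.6115, -0.2015). The large bangle hangs at about (0.6285, -0.080), so I shift it by (-1, -3) mm and lower it.

Call:
jog_arm --steps '[{"dx": -0.02, "dy": -0.04, "dz": -0.0, "twist": 0}, {"dx": -0.02, "dy": -0.04, "dz": -0.2, "twist": 0}, {"dx": -0.02, "dy": -0.04, "dz": -0.4, "twist": 0}, {"dx": -0.02, "dy": -0.04, "dz": -0.5, "twist": 0}, {"dx": -0.02, "dy": -0.04, "dz": -0.52, "twist": 0}]'

```text
t: 16.15
tool_pos: [0.6324, -0.0434, -0.0019]
tool_rot: [-3.132, 0.194, -0.01]
contact_force: [0.2, -0.5, -0.7]
opening: 0.0053
```

Call:
jog_arm --steps '[{"dx": 0.0, "dy": 0, "dz": -0.02, "twist": 0}, {"dx": 0.0, "dy": 0, "dz": -0.03, "twist": 0}, {"dx": 0.0, "dy": 0, "dz": -0.03, "twist": 0}]'

```text
t: 16.52
tool_pos: [0.6329, -0.0434, -0.0026]
tool_rot: [-3.132, 0.194, -0.011]
contact_force: [-3.3, 0.6, 5.2]
opening: 0.0056
```

Contact of 5 N, so the ring is on the plate. Releasing and lifting.

Call:
jog_arm --steps '[{"dx": 0, "dy": 0, "dz": 0.01, "twist": 0}, {"dx": 0, "dy": 0, "dz": 0.01, "twist": 0}, {"dx": 0, "dy": 0, "dz": 0.01, "twist": 0}]' --gripper 200

```text
t: 16.9
tool_pos: [0.6328, -0.0434, -0.0023]
tool_rot: [-3.132, 0.194, -0.011]
contact_force: [-0.2, -0.8, 0.2]
opening: 0.0183
```

Call:
jog_arm --steps '[{"dx": 0, "dy": 0, "dz": 0.3, "twist": 0}, {"dx": 0, "dy": 0, "dz": 0.8, "twist": 0}, {"dx": 0, "dy": 0, "dz": 1.5, "twist": 0}, {"dx": 0, "dy": 1.0, "dz": 2.0, "twist": 0}, {"dx": -0.5, "dy": 2.0, "dz": 2.0, "twist": 0}]'

```text
t: 17.52
tool_pos: [0.6099, 0.0698, 0.1233]
tool_rot: [-3.131, 0.197, -0.026]
contact_force: [-0.4, 0.1, -0.2]
opening: 0.0183
```

```bash
python3 m.py c1 160 140 300 240; python3 ring.py c1 .627 -.083 .041 .025 .05;python3 ring.py c1 .611 -.2 .0365 .025 .05
```

```text
[0.6099 0.0698 0.1233] [-0.4  0.1 -0.2] 0.018253187176812697
scene 242 ctr [ 0.6262 -0.0813] z 0.0339 plane slopes [0.039 0.013 0.034]
top 213 ctr [ 0.6266 -0.0836] z 0.0353 plane slopes [0.02  0.007 0.036]
scene 182 ctr [ 0.6117 -0.1989] z 0.0338 plane slopes [0.039 0.011 0.034]
top 154 ctr [ 0.612 -0.202] z 0.0355 plane slopes [ 0.05  -0.069  0.037]
```

View pics/c1_scene.png

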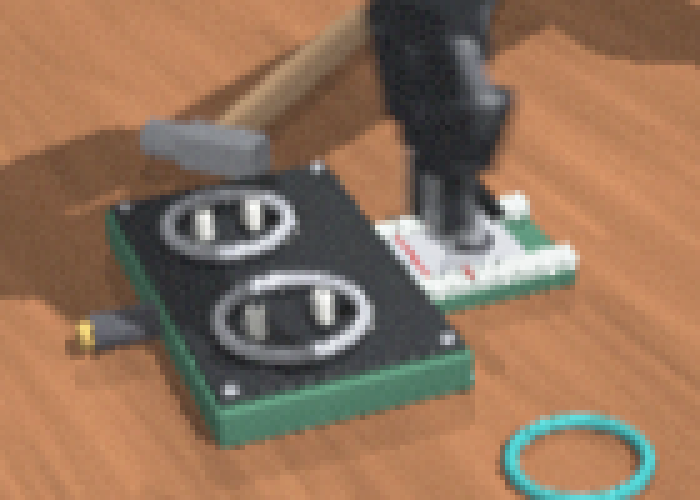

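View pics/c1_top.png

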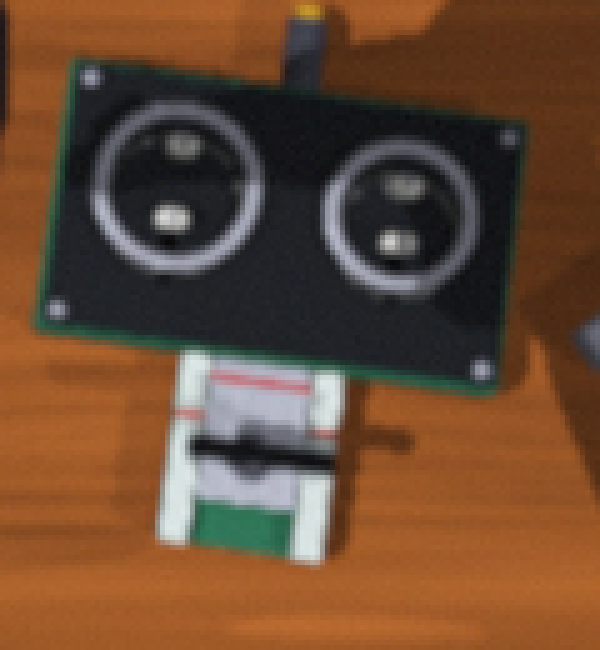

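Both bangles lie flat over their own shoes, with centres (0.6266, -0.0836) and (0.612, -0.202) at z 0.034. Now I locate the bar at crop (263,453), the slide's red line at (260,382) and the rail marks at (190,414) and (325,435).

```bash
cat > red.py <<'E'
from h import *
import sys
im=dict(np.load(f"pics/{sys.argv[1]}_top.npz"));f=im["frame"]
hsv=cv2.cvtColor(f,cv2.COLOR_RGB2HSV)
th=-np.radians(7.15);X=np.array([np.cos(th),np.sin(th)]);Y=np.array([-X[1],X[0]])
m=(((hsv[...,0]<7)|(hsv[...,0]>172))&(hsv[...,1]>90)&(hsv[...,2]>90)).astype(np.uint8)
n,l,st,ce=cv2.connectedComponentsWithStats(m[195:250,275:330])
for i in range(1,n):
    if st[i,4]>2:
        c=ce[i]+[275,195];p=plane(im,*c,.020)[:2];print("red",st[i],c.round(1),p.round(4),"alongX",(p@X).round(4),"Y",(p@Y).round(4))
E
python3 red.py c1; python3 - <<'E'
from h import *
im=dict(np.load("pics/c1_top.npz"));f=im["frame"]
m=((f.max(-1)<45)).astype(np.uint8)*255;m[:212]=0;m[230:]=0;m[:,:284]=0;m[:,321:]=0
n,l,st,ce=cv2.connectedComponentsWithStats(m);i=1+st[1:,4].argmax();v,u=np.where(l==i)
p=plane(im,u,v,.062)[:,:2];print(len(p),cv2.minAreaRect(p.astype(np.float32)))
C=cloud(im)
k=(C[...,2]>.05)&(C[...,2]<.075)&(abs(C[...,0]-.486)<.03)&(abs(C[...,1]+.126)<.06);P=C[k];print(k.sum(),P.mean(0),P.min(0),P.max(0))
for e in((192,444),(335,463)):print(plane(im,250+e[0]/5,130+e[1]/5,.058))
E
```

```text
red [20 10  3  1  3] [296. 205.] [ 0.5267 -0.1146] alongX 0.5368 Y -0.0482
red [27 11  3  1  3] [303. 206.] [ 0.5242 -0.1332] alongX 0.5367 Y -0.067
72 ((0.4854729175567627, -0.12629640102386475), (0.06935501098632812, 0.008982659317553043), 82.40806579589844)
139 [ 0.48375817 -0.12410944  0.06087396] [ 0.47356069 -0.16102393  0.05527885] [ 0.49331314 -0.08666016  0.06683095]
[ 0.48867604 -0.09084612  0.058     ]
[ 0.47966765 -0.16388459  0.058     ]
```

```bash
python3 - <<'E'
from h import *
print(ctrl.get_obs()["q"].round(3))
E
```

```text
[-0.004  0.068  1.728  0.005  1.336  1.684]
```

Call:
jog_arm --steps '[{"dx": -2.08, "dy": -3.27, "dz": 0, "twist": 9.0}, {"dx": -2.08, "dy": -3.27, "dz": 0, "twist": 9.0}, {"dx": -2.08, "dy": -3.27, "dz": 0, "twist": 9.0}, {"dx": -2.08, "dy": -3.27, "dz": 0, "twist": 9.0}, {"dx": -2.08, "dy": -3.27, "dz": 0, "twist": 9.0}]' --gripper 135

```text
t: 18.25
tool_pos: [0.4793, -0.1256, 0.1208]
tool_rot: [-2.904, -1.183, -0.008]
contact_force: [-0.1, 0.6, 0.8]
opening: 0.0404
```

```bash
python3 - <<'E'
from h import *
from scipy.spatial.transform import Rotation as R
o=ctrl.get_obs();M=R.from_rotvec(o["tool_rot"]).as_matrix();print(o["tool_pos"],M[:,1],np.degrees(np.arctan2(M[1,1],M[0,1])),M[:,2])
E
```

```text
[ 0.47926241 -0.12560764  0.1208327 ] [ 0.69871274 -0.71539069 -0.00408265] -45.675715363955874 [ 0.00219999  0.0078554  -0.99996673]
```

Call:
jog_arm --steps '[{"dx": 0.09, "dy": -0.02, "dz": 0, "twist": 3.85}, {"dx": 0.09, "dy": -0.02, "dz": 0, "twist": 3.85}, {"dx": 0.09, "dy": -0.02, "dz": 0, "twist": 3.85}, {"dx": 0.09, "dy": -0.02, "dz": -0.4, "twist": 3.85}, {"dx": 0.09, "dy": -0.02, "dz": -0.5, "twist": 3.85}]'

```text
t: 18.88
tool_pos: [0.4837, -0.1269, 0.0899]
tool_rot: [-2.351, -2.07, -0.002]
contact_force: [-0.3, 0.3, -0.8]
opening: 0.0399
```

```bash
python3 - <<'E'
from h import *
from scipy.spatial.transform import Rotation as R
o=ctrl.get_obs();M=R.from_rotvec(o["tool_rot"]).as_matrix();print(o["tool_pos"],M[:,1],np.degrees(np.arctan2(M[1,1],M[0,1])),M[:,2])
E
python3 m.py d1 180 120 310 220
```

```text
[ 0.48367977 -0.12691104  0.08988678] [ 0.99192868 -0.1266453  -0.00620156] -7.275920153222896 [-0.00521121  0.00814967 -0.99995321]
[ 0.4837 -0.1269  0.0899] [-0.3  0.3 -0.8] 0.03988536028548543
```

View pics/d1_scene.png

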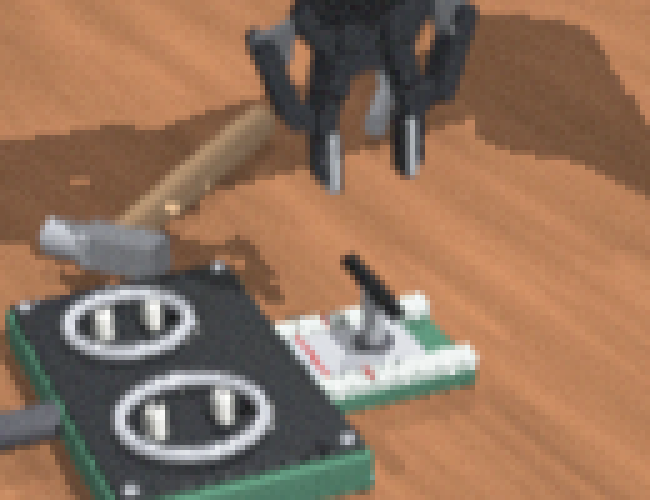

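The open fingers at crop x 330 and 410 straddle the bar at (373,285). Lowering until the tips are at a true height of about 0.044.

Call:
jog_arm --steps '[{"dx": 0.01, "dy": 0, "dz": -0.5, "twist": 0}, {"dx": 0.02, "dy": 0, "dz": -0.9, "twist": 0}, {"dx": 0.02, "dy": 0, "dz": -1.2, "twist": 0}, {"dx": 0.02, "dy": 0, "dz": -1.33, "twist": 0}, {"dx": 0.02, "dy": 0, "dz": -1.33, "twist": 0}]'

```text
t: 19.6
tool_pos: [0.4854, -0.127, 0.0107]
tool_rot: [-2.352, -2.069, -0.003]
contact_force: [0.3, -0.0, 0.2]
opening: 0.0396
```

```bash
python3 m.py d2 180 120 310 220
```

```text
[ 0.4854 -0.127   0.0107] [ 0.3 -0.   0.2] 0.03962350015245459
```

View pics/d2_scene.png

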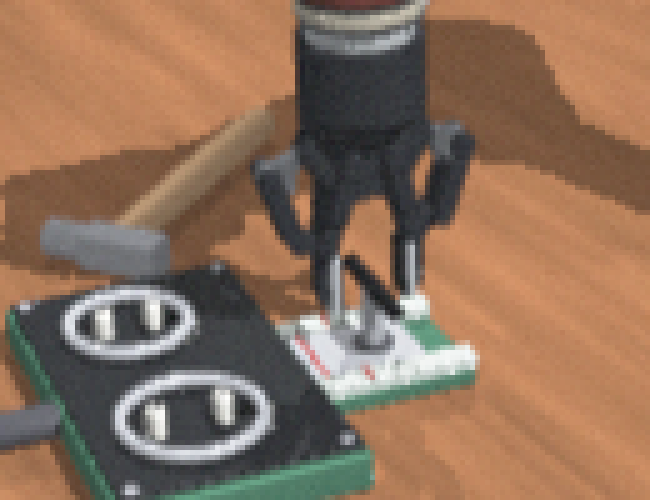

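The fingers stand before and behind the bar at crop (335,290) and (410,270). Closing with a firm grip.

Call:
jog_arm --steps '[{"dx": 0, "dy": 0, "dz": 0, "twist": 0}, {"dx": 0, "dy": 0, "dz": 0, "twist": 0}, {"dx": 0, "dy": 0, "dz": 0, "twist": 0}, {"dx": 0, "dy": 0, "dz": 0, "twist": 0}]' --gripper 255 --newtons 80

```text
t: 20.2
tool_pos: [0.4836, -0.1271, 0.0126]
tool_rot: [-2.348, -2.068, 0.004]
contact_force: [-12.1, 0.6, 12.2]
opening: 0.0102
```

```bash
python3 m.py d3 180 120 310 220; cat > red.py <<'E'
from h import *
import sys
# scene-view red marks -> along gauge x
th=-np.radians(7.15);X=np.array([np.cos(th),np.sin(th)]);Y=np.array([-X[1],X[0]])
for nm in("scene","top"):
    im=dict(np.load(f"pics/{sys.argv[1]}_{nm}.npz"));f=im["frame"].astype(int)
    e=f[...,0]-np.maximum(f[...,1],f[...,2]);C=cloud(im)
    q=(C[...,:2])@np.c_[X,Y]
    k=(e>35)&(C[...,2]>.012)&(C[...,2]<.03)&(q[...,0]>.40)&(q[...,0]<.56)&(q[...,1]>-.11)&(q[...,1]<-.01)&(f[...,2]>60)
    n,l,st,ce=cv2.connectedComponentsWithStats(k.astype(np.uint8))
    for i in range(1,n):
        if st[i,4]>1:
            v,u=np.where(l==i);w=e[v,u];p=np.array([(u*w).sum(),(v*w).sum()])/w.sum()
            P=plane(im,*p,.020)[:2];print(nm,st[i,4],p.round(1),"X",(P@X).round(4),"Y",(P@Y).round(4))
E
python3 red.py d3;python3 red.py c1
```

```text
[ 0.4836 -0.1271  0.0126] [-12.1   0.6  12.2] 0.010160449150951567
scene 2 [244.4 183.4] X 0.5135 Y -0.0982
scene 14 [241.9 190.7] X 0.5371 Y -0.0599
scene 4 [253.5 194.1] X 0.5134 Y -0.0266
top 2 [285.5 212. ] X 0.5147 Y -0.0229
scene 14 [241.9 190.7] X 0.537 Y -0.0599
scene 4 [253.5 194.1] X 0.5134 Y -0.0266
top 30 [301.8 206.1] X 0.536 Y -0.0639
top 8 [287.4 212.4] X 0.5144 Y -0.0281
top 6 [314.8 216.3] X 0.5137 Y -0.1014
```

View pics/d3_scene.png

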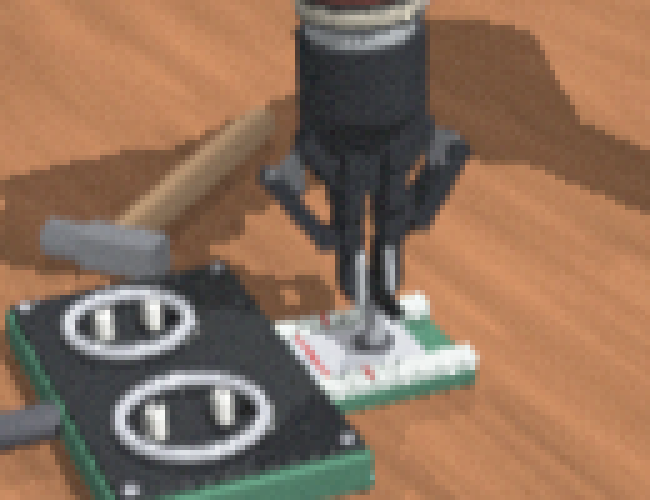

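The bar is gripped (opening 10.2 mm) and the slide is still home: the slide line is at X = 0.537 and the rail marks at 0.5135, with 22 mm to travel. I'll pull in stages along the gauge's -x.

Call:
jog_arm --steps '[{"dx": -0.05, "dy": 0.006, "dz": 0, "twist": 0}, {"dx": -0.1, "dy": 0.012, "dz": 0, "twist": 0}, {"dx": -0.15, "dy": 0.019, "dz": 0, "twist": 0}, {"dx": -0.2, "dy": 0.025, "dz": 0, "twist": 0}, {"dx": -0.2, "dy": 0.025, "dz": 0, "twist": 0}]'

```text
t: 20.92
tool_pos: [0.4732, -0.1257, 0.0128]
tool_rot: [-2.352, -2.07, -0.001]
contact_force: [7.8, -0.2, -6.5]
opening: 0.0103
```

```bash
python3 m.py d4 180 120 310 220;python3 red.py d4
```

```text
[ 0.4732 -0.1257  0.0128] [ 7.8 -0.2 -6.5] 0.010268161793036776
scene 2 [244.4 183.4] X 0.5135 Y -0.0984
scene 13 [245.5 190.5] X 0.5267 Y -0.0565
scene 4 [253.4 194.1] X 0.5134 Y -0.0266
top 4 [286.3 212.2] X 0.5144 Y -0.025
```

View pics/d4_scene.png

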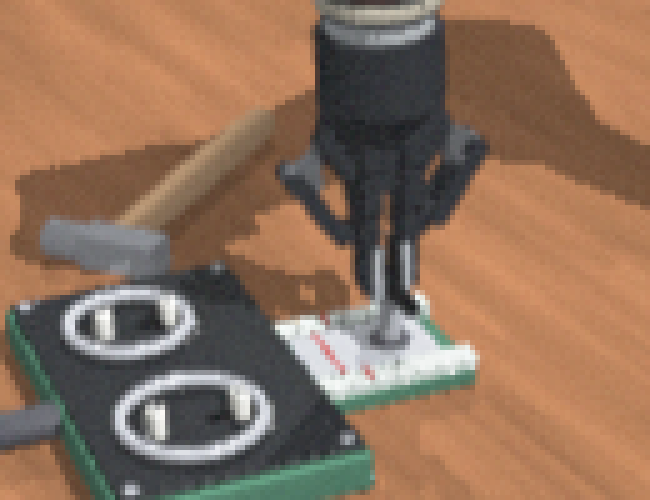

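The slide is 10.4 mm out (line at X = 0.5267) and the grip is moving with it. About 11.6 mm remain.

Call:
jog_arm --steps '[{"dx": -0.05, "dy": 0.006, "dz": 0, "twist": 0}, {"dx": -0.1, "dy": 0.012, "dz": 0, "twist": 0}, {"dx": -0.14, "dy": 0.018, "dz": 0, "twist": 0}, {"dx": -0.14, "dy": 0.018, "dz": 0, "twist": 0}, {"dx": -0.14, "dy": 0.018, "dz": 0, "twist": 0}]'

```text
t: 21.65
tool_pos: [0.4669, -0.1249, 0.0128]
tool_rot: [-2.355, -2.072, -0.007]
contact_force: [8.3, 0.1, -9.2]
opening: 0.0102
```

```bash
python3 m.py d5 180 120 310 220;python3 red.py d5;python3 ring.py d5 .62 -.083 .041 .025 .05;python3 ring.py d5 .605 -.2 .0365 .025 .05
```

```text
[ 0.4669 -0.1249  0.0128] [ 8.3  0.1 -9.2] 0.010226954138871956
scene 3 [244.7 183.4] X 0.5127 Y -0.0981
scene 14 [247.5 189.9] X 0.5202 Y -0.0569
scene 4 [253.5 194.1] X 0.5134 Y -0.0266
top 6 [286.8 212.3] X 0.5143 Y -0.0265
scene 292 ctr [ 0.6218 -0.0818] z 0.0333 plane slopes [0.015 0.034 0.033]
top 363 ctr [ 0.623  -0.0831] z 0.0358 plane slopes [-0.012 -0.006  0.036]
scene 222 ctr [ 0.6062 -0.1994] z 0.0335 plane slopes [0.016 0.032 0.034]
top 338 ctr [ 0.6071 -0.2015] z 0.0356 plane slopes [-0.009  0.005  0.036]
```

16.8 mm out and the bangles are following. A little over 5 mm remains.

Call:
jog_arm --steps '[{"dx": -0.04, "dy": 0.005, "dz": 0, "twist": 0}, {"dx": -0.08, "dy": 0.01, "dz": 0, "twist": 0}, {"dx": -0.11, "dy": 0.014, "dz": 0, "twist": 0}, {"dx": -0.11, "dy": 0.014, "dz": 0, "twist": 0}, {"dx": -0.11, "dy": 0.014, "dz": 0, "twist": 0}]'

```text
t: 22.38
tool_pos: [0.4626, -0.1243, 0.0128]
tool_rot: [2.359, 2.074, 0.014]
contact_force: [10.3, -2.3, -10.9]
opening: 0.0102
```

```bash
python3 m.py d6 180 120 310 220;python3 red.py d6;python3 ring.py d6 .616 -.083 .041 .025 .05;python3 ring.py d6 .601 -.2 .0365 .025 .05
```

```text
[ 0.4626 -0.1243  0.0128] [ 10.3  -2.3 -10.9] 0.010213734613739284
scene 3 [244.6 183.3] X 0.5127 Y -0.0991
scene 19 [249.8 190.6] X 0.5153 Y -0.0504
top 8 [287.4 212.4] X 0.5144 Y -0.0281
scene 296 ctr [ 0.6183 -0.0806] z 0.0337 plane slopes [0.011 0.03  0.034]
top 381 ctr [ 0.6185 -0.0828] z 0.0355 plane slopes [-0.011  0.004  0.036]
scene 218 ctr [ 0.6028 -0.1983] z 0.0339 plane slopes [0.018 0.03  0.034]
top 347 ctr [ 0.6025 -0.2009] z 0.0356 plane slopes [-0.002  0.011  0.036]
```

View pics/d6_scene.png

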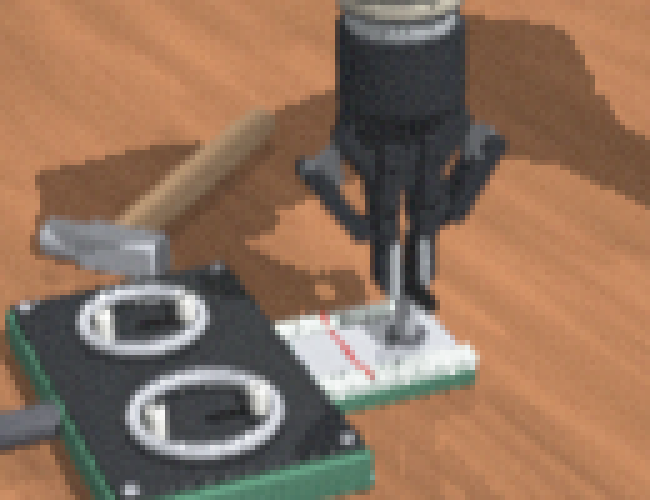

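View pics/d6_top.png

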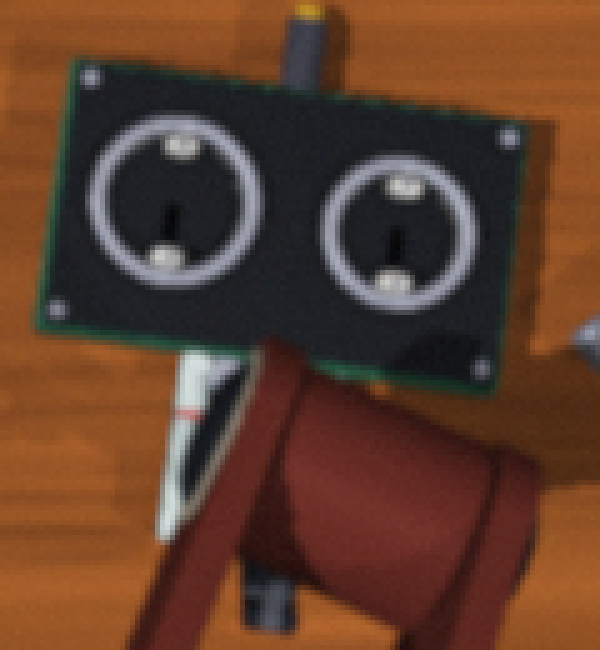

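The red lines now run straight across rails and slide at crop (322,317)–(372,378). Checking the alignment more precisely, and whether the hold is steady.

```bash
cat > r2.py <<'E'
from h import *
import sys
th=-np.radians(7.15);X=np.array([np.cos(th),np.sin(th)]);Y=np.array([-X[1],X[0]])
im=dict(np.load(f"pics/{sys.argv[1]}_scene.npz"));f=im["frame"].astype(int);e=f[...,0]-np.maximum(f[...,1],f[...,2])
v,u=np.mgrid[:384,:512]
for nm,lo,hi,z in(("slide",-.083,-.043,.019),("railR",-.108,-.092,.021),("railL",-.035,-.018,.021)):
    P=plane(im,u,v,z)[...,:2];q=P@np.c_[X,Y]
    k=(e>25)&(q[...,1]>lo)&(q[...,1]<hi)&(q[...,0]>.50)&(q[...,0]<.55)
    print(nm,k.sum(),np.average(q[k][:,0],weights=e[k]).round(4))
E
for a in c1 d4 d5 d6; do echo $a; python3 r2.py $a; done
python3 m.py d7 180 120 310 220; python3 r2.py d7
```

```text
c1
slide 12 0.5366
railR 1 0.5419
railL 4 0.514
d4
slide 12 0.5261
railR 6 0.5111
railL 5 0.5169
d5
slide 11 0.5195
railR 5 0.5125
railL 4 0.514
d6
slide 12 0.5151
railR 6 0.5128
railL 6 0.5149
[ 0.4626 -0.1243  0.0128] [ 10.7  -1.  -11.2] 0.009552428855273692
slide 12 0.5151
railR 7 0.512
railL 6 0.5149
```

The slide line has travelled 21.5 mm and is within about 1.5 mm of the rail marks. The hold is steady at about 11 N, with no motion between readings. The bangles are flat and clear of the fingers, so I'm handing in.

```bash
python3 - <<'E'
from station import ctrl
print(ctrl.finish_job()); o=ctrl.get_obs();print(o["tool_pos"],o["contact_force"],o["opening"],o["t"])
E
```

```text
the job is handed in; nothing more can be done
None
the job is handed in; nothing more can be done
```

I placed each bangle flat over its own pair of shoes, pulled the slide out to the red lines, and handed the job in with the bar still gripped. No verdict is reported.

**Last checks, just before hand-in at about 22.5 s:**
- **Slide:** the red line had travelled about 21.5 mm of the 22 mm. It lay within roughly 1–3 mm of the rail marks; the two rail readings differ by about 2–3 mm at this picture resolution. The pull on the arm was steady at about 11 N, and nothing moved between two readings.
- **Bangles:** both were flat at z ≈ 0.034–0.036 and had followed the moving shoes about 8–10 mm along the gauge's -x, inside the allowed range. The fingers were clear of them.
- **Other objects:** the arm stayed away from the hammer, the brush and the jar. I only checked this by eye in the pictures and did not measure it.

**What went wrong or disagreed:**
- **Height reading:** the reported tool height was about 34 mm lower than the cameras and bench contact showed. My first grip attempt closed in the air above the small bangle, and a second try caught only the top of the tube. I then worked from the cameras, which fixed it.
- **Finger opening:** it read 2–3 mm smaller than the known tube and bar thickness when gripping, though both bangles and the bar were held.
- **Camera views:** the scene view put points about 2–4 mm further in +y than the top view, so I relied mainly on the top view.

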